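# Ready the alcohol and hold the board clamp open

## Task

I am about to clean the next circuit board: press the dished top of the alcohol pump dispenser all the way down and let it come fully back up. Then pull open the spring-loaded jaw of the board holder (the one with the bar handle) until its index blade lines up with the pointer clamped on the scale bar, and keep holding it there so that I can lay the board in: your program finishes while the gripper is still holding the jaw at the pointer. Leave everything else on the bench where it stands.

Things in the scene. Friction and masses are not known exactly. Their poses are not given: they have to be found in the camera images.
- holder: Board holder bolted to the bench: grey base 320 x 190 x 12 mm, origin at its underside centre. x runs along the two guide rods; fixed jaw (140 wide, 22 thick, top at 50 mm) centred at x +145 mm; end block at x -151 mm and spring barrel between, all below 50 mm. A ticked aluminium scale bar (16 wide, top at 31 mm) runs along the -y edge at y -83 mm.
- jaw: Sliding aluminium jaw, 140 wide (y), 22 thick (x), top at 50 mm; axes parallel to the holder's. Origin at bench height in its middle, at holder x +85 mm, y 0 when shut (as at the start). Opens towards the holder's -x, up to 90 mm. A spring drives it shut: 5 N when shut plus 0.9 N per 10 mm of opening (8 to 12 N at the pointer); let go, it runs home.
- jaw_handle (a point): Middle of the jaw's bridge handle: black horizontal bar 12 mm thick, 80 mm long, along the jaw's y, its axis 85 mm above the bench, on two 10 mm posts 72 mm apart; 29 mm free under it. Highest part of the holder (all else below 54 mm): it can be pinched from above, fingers closing along the holder's x.
- jaw_index (a point): Tip of the jaw's index blade: dark steel, 6 mm wide, on the jaw's -y end, reaching over the scale bar 37 mm above the bench; at the middle of the jaw's thickness, so level with the handle in x. Moves with the jaw.
- pointer_tip (a point): Tip of the pointer blade (dark steel, 6 mm wide) reaching in over the scale bar from a small dark rider block (18 mm wide, brass thumbscrew) clamped fast on the bar's outer side; 37 mm above the bench, axes parallel to the holder's. It is 35 to 75 mm from the shut jaw's index, towards the holder's -x. At the mark the two blades meet tip to tip.
- dispenser: Alcohol pump dispenser: white bottle 70 mm across in a dark steel cup screwed to the bench (foot 100 mm across). Origin: centre of its foot. Stands upright; may be in any of three places shared with the squeeze bottle and the flux jar.
- pump_top (a point): Centre of the steel dish on the pump, 142 mm above the bench when up: 60 mm across with a rim 3 mm higher, 52 mm across inside; the dish floor is pressed straight down.
- pump (a joint): Travel of the pump's dish: 0 up, 0.012 m fully down. Sprung: 3 N at the top, 7 N at the bottom, where it meets a firm stop; comes up by itself.
- circuit_board: Leave alone: black circuit board 100 x 68 mm on four stand-offs, 20 mm high, beside the holder. Origin at its underside centre.
- screwdriver: Leave alone: screwdriver 170 mm long, lying along the scale-bar side of the holder. Origin under its middle.
- squeeze_bottle: Leave alone: clear squeeze bottle 58 mm across with a pointed white nozzle, 150 mm high. Origin at its foot.
- flux_jar: Leave alone: low jar 60 mm across, 55 mm high, with a flat black lid. Origin at its foot.
- multimeter: Leave alone: hand multimeter 150 x 75 x 45 mm lying on its back. Origin at its underside centre.
- solder_spool: Leave alone: black-flanged spool of solder wire 64 mm across, 44 mm high, standing on its flange. Origin at its foot.
- swab_tub: Leave alone: white tub 58 mm across, 60 mm high, with swabs up to 90 mm. Origin at its foot.
- drink_bottle: Leave alone: green drink bottle 64 mm across, 220 mm high. Origin at its foot.
Things that resemble listed ones, but are neither listed nor needed, are in the scene too. There is more than one size of the dispenser; the job needs the largest.

How it is judged:
By the outcome, as a careful person would: the job done as asked, in the order asked, and still so for the second after the job is handed in, while the arm keeps its last pose, push and grip.
It also fails if it takes over 45 s, if anything falls off the work surface, if the arm or the gripper's body presses on something with over 40 N, if the wrist force passes 120 N, or if a joint passes its speed limit or range.

## Robot

A 6-joint arm with a two-finger parallel gripper is mounted at the origin on the work surface. World frame = base frame: x ahead of the robot, y to its left, z up, the work surface at z = 0. Lengths are in mm, angles in degrees, forces in N, time in s.
With the tool pointing down it reaches from about 325 to 850 mm from the base axis. Payload 15.5 kg.
Tool frame: the origin (TCP) lies between the finger pads; the fingertips stand 25 mm ahead of it and the grasp point (between the pads) lies 6 mm ahead of it; x points along the fingers, y is the direction in which the jaws open and shut, and the axes are right-handed (so a half turn about x gives the same grasp; the last joint's range is limited). The gripper opens to 91 mm and grips with 3 to 60 N. Pads are 32 mm wide; open, the fingers measure 118 mm over their backs; the gripper's body (76 mm by 178 mm) begins 60 mm behind the grasp point.
Start: joints at [-81.675, 28.281, 77.091, -0, 74.628, -5.472], TCP at [149.051, -606.968, 238.915] pointing down, gripper open.
Joint ranges: [-166.48, 166.48], [-47.26, 123.95], [12.59, 153.08], [-70.14, 250.14], [6.76, 159.57], [-176.63, 176.63]. Speed limits (degrees/s): [108.29, 108.29, 147.25, 172.46, 172.46, 172.46].

## Interface

Orientations are given as [roll, pitch, yaw] about the fixed x, y, z axes, in that order (R = Rz(yaw) Ry(pitch) Rx(roll)).
In Python, from station import robot gives the robot as it stands. Calls block until the motion is done:
- robot.movep(position, orientation): joint-space move of the TCP to a pose.
- robot.move_straight(position, vel=150, orientation=None, guard=None): straight line of the TCP; orientation=None keeps the orientation; vel is the mean speed in mm/s. With guard (N) it stops when the force on the tool has changed by that much, and returns True; else False.
- robot.move_j(angles): joint-space move.
- robot.grip(opening, newtons=None): finger opening in mm; newtons is the grip in N (None keeps the last); returns when the fingers have stopped.
- robot.pause(seconds).
- robot.inverse_kinematics(position, orientation): joint angles nearest the present ones, or None.
- robot.sense(): the state.
- robot.camera(name): name is "scene" or "top" or "wrist"; returns a dict with "color" (480x640x3 uint8, blue, green, red), "range_z" (480x640 float32, mm along the optical axis (not along the pixel's ray), 0 where there is no reading), "camera_matrix" (3x3 intrinsics, pixels), "k1" (the pictures are not rectified: a ray, as slopes to the right and down, at radius r is drawn at 1 + k1 r^2 times it, then the intrinsics apply), "origin" and "attitude" of the camera in the world; the wrist camera has in their place "T_tool_cam" (4x4, takes a point from camera to tool coordinates, whose origin is the TCP and whose axes are the tool frame's). Camera axes: x right, y down, z forward; pixel columns grow to the right and rows downward; lengths in mm; the calibration is good to about 2 mm. A picture is of the moment at which its call begins: read the wrist's pose just before it.
A pose or a line that the arm cannot do raises robot.MotionError and nothing moves.
- robot.finish_job(): hands the job in, once; it reports no verdict.
The state is a dict: "time": time; "joint_positions": joint angles; "joint_velocities": joint speeds; "joint_efforts": joint torques, N m; "tool_pos": TCP position; "ee_rot": TCP orientation; "force": force on the tool from outside, world axes, zero at the start; "wrist_torque": the same for the moment, N m; "finger_gap": finger opening in mm.
Only numpy, scipy, OpenCV 4.12 (cv2) and the standard library are available. Lean on these libraries where they do the work, as an engineer would, in place of code of your own. Each camera call takes 0.05 s, during which the arm holds its last target.

## Working session

There is one attempt and no reset: what is moved stays moved. The work goes in short steps, each a Python script; the robot and the scene stay as the last script left them, time stands still between calls to the robot, and variables do not carry over. Pictures are saved under pics/ and viewed, and the job is handed in when it is done.

```bash
ls; mkdir -p pics
cat > h.py <<'E'
import numpy as np,cv2
from station import robot
def snap(name,fn=None):
    s=robot.sense(); c=robot.camera(name)
    c['s']=s
    if fn: cv2.imwrite('pics/'+fn,c['color'])
    return c
E
python3 - <<'E'
from h import *
import pickle
for n in ["scene","top","wrist"]:
    c=snap(n,n+'1.png'); pickle.dump(c,open(n+'1.pkl','wb'))
    print(n,c['camera_matrix'].tolist(),c['k1'],c.get('origin'),c.get('attitude'),c.get('T_tool_cam'))
print(robot.sense())
E
```

```text
pics
scene [[481.7711478272711, 0.0, 308.54444951995384], [0.0, 481.7711478272711, 236.1717510296564], [0.0, 0.0, 1.0]] -0.10576345956646206 [1279.43712244 -559.26858691  889.00501218] [-132.06368615   -1.20571673   54.16689956] None
top [[442.4099708616682, 0.0, 317.6534059313901], [0.0, 442.4099708616682, 243.16375766723647], [0.0, 0.0, 1.0]] -0.038470694321922856 [ 433.69653021  -13.17977618 1549.07170985] [-174.59827921   -0.4390752   -89.82783228] None
wrist [[362.77248966307593, 0.0, 317.5173840244705], [0.0, 362.77248966307593, 246.54230043777216], [0.0, 0.0, 1.0]] -0.07095065153083799 None None [[-1.75453639e-03 -2.83534077e-01  9.58960556e-01 -1.46327598e+02]
 [ 9.99997569e-01  7.83331712e-04  2.06122488e-03  8.51998559e-01]
 [-1.33561171e-03  9.58961841e-01  2.83532014e-01 -7.97581149e+01]
 [ 0.00000000e+00  0.00000000e+00  0.00000000e+00  1.00000000e+00]]
{'time': 0.15, 'joint_positions': array([-8.16765968e+01,  2.83062601e+01,  7.71201366e+01,  1.34479794e-03,
        7.46294369e+01, -5.47205070e+00]), 'joint_velocities': array([-0.04712938, -0.02417041, -0.27267591,  0.06305548, -0.07299041,
        0.07065451]), 'joint_efforts': array([ 5.74896403e-04, -8.79201508e+01, -3.82046735e+01,  7.07069761e-02,
        5.02393814e-02, -8.70084318e-05]), 'tool_pos': array([ 149.00078081, -606.68468597,  238.47321277]), 'ee_rot': array([-96.80210951,  89.94415134,  96.9929873 ]), 'force': array([ 0.10814169, -0.29733722,  0.98374073]), 'wrist_torque': array([-0.01514783,  0.02950126,  0.03485155]), 'finger_gap': 91.17051506106198}
```

View pics/top1.png

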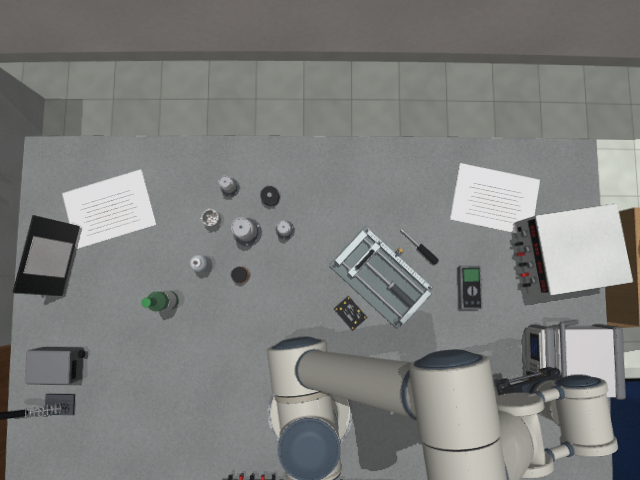

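View pics/scene1.png

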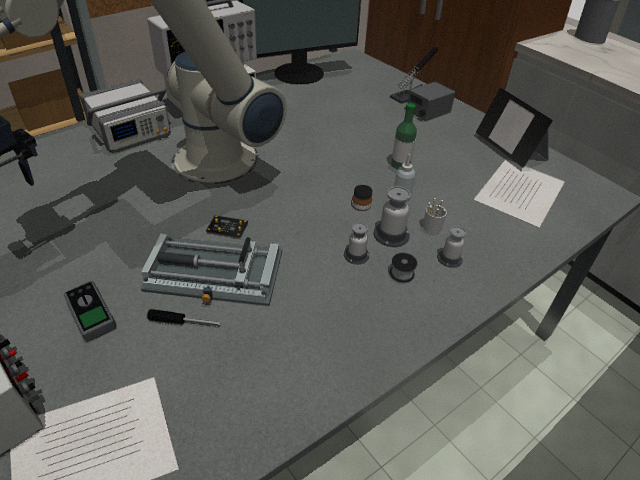

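View pics/wrist1.png

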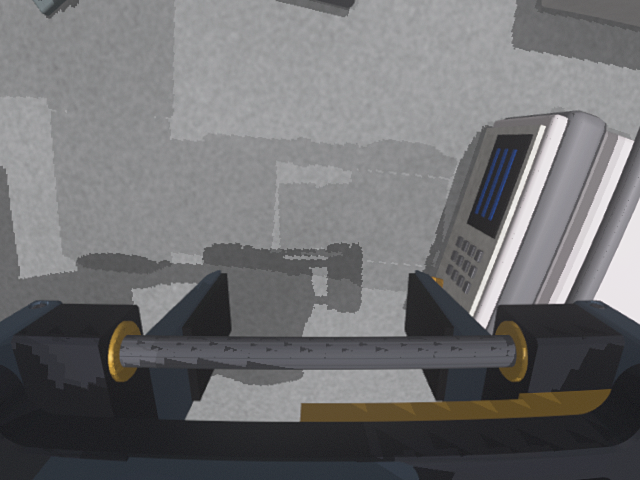

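The top view shows the large dispenser at about (244,230). The small look-alikes are at (228,185) and (285,229), the holder is centred near (382,278), the handle is at about (365,262) and the rider is at about (400,251). I'll zoom in next.

```bash
cat >> h.py <<'E'
from scipy.spatial.transform import Rotation as Rn
def campose(c):
    if c.get('origin') is not None:
        return Rn.from_euler('xyz',c['attitude'],degrees=True).as_matrix(),np.array(c['origin'])
    R=Rn.from_euler('xyz',c['s']['ee_rot'],degrees=True).as_matrix(); T=np.array(c['T_tool_cam'])
    return R@T[:3,:3], R@T[:3,3]+c['s']['tool_pos']
def slopes(c,uv):
    D=np.array([c['k1'],0,0,0,0],float)
    return cv2.undistortPoints(np.array(uv,float).reshape(-1,1,2),c['camera_matrix'],D).reshape(-1,2)
def plane(c,uv,z):
    R,o=campose(c); s=slopes(c,uv); d=np.c_[s,np.ones(len(s))]@R.T
    return o+d*((z-o[2])/d[:,2])[:,None]
def depthpt(c,u,v):
    R,o=campose(c); s=slopes(c,[(u,v)])[0]; return o+R@np.array([s[0],s[1],1])*c['range_z'][int(v),int(u)]
def proj(c,P):
    R,o=campose(c); q=(np.atleast_2d(P)-o)@R; s=q[:,:2]/q[:,2:]; s=s*(1+c['k1']*(s**2).sum(1,keepdims=True))
    K=c['camera_matrix']; return s*[K[0,0],K[1,1]]+[K[0,2],K[1,2]]
def crop(c,x0,y0,x1,y1,k,fn): cv2.imwrite('pics/'+fn,cv2.resize(c['color'][y0:y1,x0:x1],None,fx=k,fy=k,interpolation=cv2.INTER_CUBIC))
E
python3 - <<'E'
from h import *
import pickle
t=pickle.load(open('top1.pkl','rb'));s=pickle.load(open('scene1.pkl','rb'))
crop(t,320,215,450,335,5,'tz.png');crop(s,330,160,480,290,5,'sz.png');crop(t,180,160,310,290,4,'tz2.png')
print(plane(t,[(244,230),(228,185),(285,229)],142)); print(plane(t,[(365,262)],85),plane(t,[(400,251)],37))
print(depthpt(t,241,227))
E
```

```text
[[608.25632289 212.49557364 142.        ]
 [754.82925109 267.24199237 142.        ]
 [611.96692989  81.17916208 142.        ]]
[[ 510.03392591 -181.14126581   85.        ]] [[ 550.71630758 -307.44708954   37.        ]]
[617.58754633 221.89548225 144.45173764]
```

View pics/tz.png

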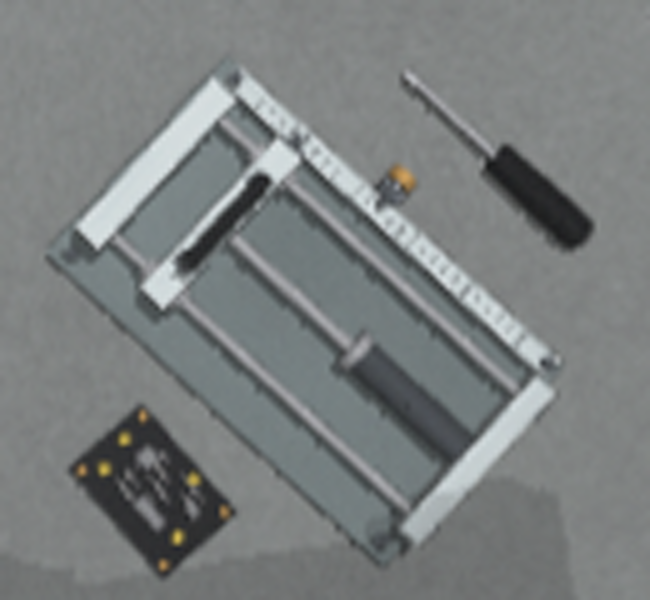

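View pics/tz2.png

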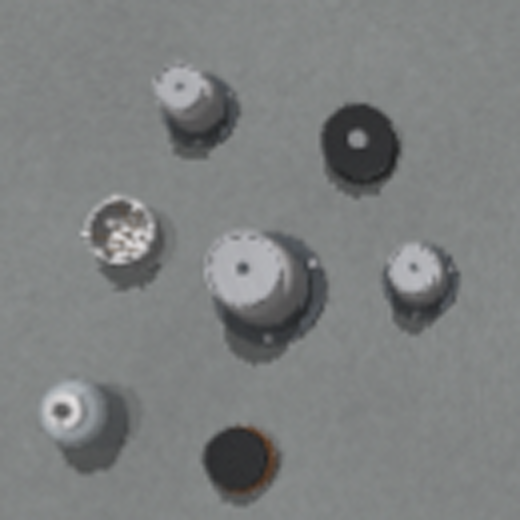

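View pics/sz.png

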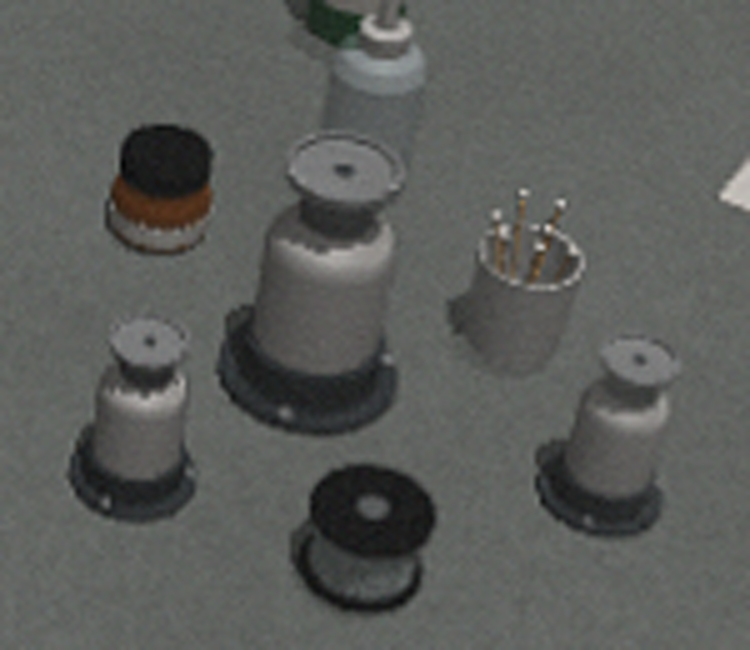

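```bash
cat >> h.py <<'E'
import warnings; warnings.filterwarnings('ignore')
def down(a):
    a=np.radians(a);c,s=np.cos(a),np.sin(a)
    R=np.array([[0,c,s],[0,s,-c],[-1,0,0.]])
    return Rn.from_matrix(R).as_euler('xyz',degrees=True)
def tz(a): a=np.radians(a); return np.array([np.sin(a),-np.cos(a),0])
def tri(c1,uv1,c2,uv2):
    A=[];b=[]
    for c,uv in((c1,uv1),(c2,uv2)):
        R,o=campose(c);s=slopes(c,[uv])[0];d=R@[s[0],s[1],1];d/=np.linalg.norm(d);M=np.eye(3)-np.outer(d,d);A.append(M);b.append(M@o)
    return np.linalg.solve(sum(A),sum(b))
E
python3 - <<'E'
from h import *
import pickle
t=pickle.load(open('top1.pkl','rb'));s=pickle.load(open('scene1.pkl','rb'))
print(plane(t,[(240.75,227)],142),plane(s,[(399,194)],142),tri(t,(240.75,227),s,(399,194)))
f=lambda p:(p[0]/5+320,p[1]/5+215)
print('scale',plane(t,[f((240,80)),f((550,365))],31)); print('handle',plane(t,[f((183,262)),f((263,182))],85)); print('rider',plane(t,[f((385,195))],37))
R=Rn.from_euler('xyz',s0:=robot.sense()['ee_rot'],degrees=True).as_matrix();print(R.round(2))
P=np.array([618,220,0])
for a in range(-180,180,30):
    q=robot.inverse_kinematics(P+80*tz(a)+[0,0,260],down(a)); q2=robot.inverse_kinematics(P+[0,0,150],down(a))
    print(a,None if q is None else q.round(0),None if q2 is None else q2.round(0))
for a in (-133,47):
  print(robot.inverse_kinematics([510,-181,91],down(a)))
E
```

```text
[[617.90570168 223.10797629 142.        ]] [[617.96936114 227.21947503 142.        ]] [618.71969769 224.01968596 143.64256314]
scale [[ 620.21275488 -198.48994578   31.        ]
 [ 424.22100372 -410.26345275   31.        ]]
handle [[ 492.0595933  -153.16657659   85.        ]
 [ 545.35940464 -206.68616331   85.        ]]
rider [[ 540.34936695 -296.95473035   37.        ]]
[[-0.    0.24 -0.97]
 [ 0.   -0.97 -0.24]
 [-1.   -0.   -0.  ]]
-180 [  21.   33.   66.   -0.   82. -159.] [  14.   36.   78.   -0.   66. -166.]
-150 [ 21.  29.  72.  -0.  79. 171.] [ 14.  36.  78.  -0.  66. 164.]
-120 [ 20.  26.  78.  -0.  76. 140.] [ 14.  36.  78.  -0.  66. 134.]
-90 [ 16.  24.  82.  -0.  75. 106.] [ 14.  36.  78.  -0.  66. 104.]
-60 [12. 23. 82. -0. 74. 72.] [14. 36. 78. -0. 66. 74.]
-30 [ 9. 25. 80. -0. 76. 39.] [14. 36. 78. -0. 66. 44.]
0 [ 7. 28. 74. -0. 78.  7.] [14. 36. 78. -0. 66. 14.]
30 [  8.  31.  68.  -0.  81. -22.] [ 14.  36.  78.  -0.  66. -16.]
60 [ 10.  35.  62.  -0.  84. -50.] [ 14.  36.  78.  -0.  66. -46.]
90 [ 13.  37.  58.  -0.  85. -77.] [ 14.  36.  78.  -0.  66. -76.]
120 [  16.   37.   57.   -0.   86. -104.] [  14.   36.   78.   -0.   66. -106.]
150 [  19.   35.   60.   -0.   84. -131.] [  14.   36.   78.   -0.   66. -136.]
[-25.86282716  32.7607745   97.87484086   0.          49.36438464
 107.13717284]
[-25.86282716  32.7607745   97.87484086   0.          49.36438464
 -72.86282716]
```

Run:
```python
from h import *
import pickle
a=-60; P=np.array([618,224,0])
robot.movep(P+85*tz(a)+[0,0,270],down(a))
robot.grip(0,20)
c=snap('wrist','w2.png'); pickle.dump(c,open('w2.pkl','wb'))
print(c['s']['time'],c['s']['tool_pos'],proj(c,[618,224,142]))
```

```text
4.6083 [544.40206552 181.50634182 270.01981641] [[315.99661013 132.0537935 ]]
```

View pics/w2.png

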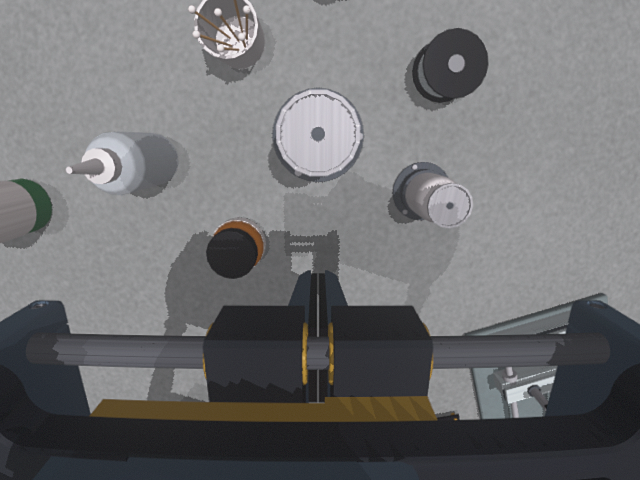

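Run:
```python
from h import *
import pickle
c=pickle.load(open('w2.pkl','rb')); print(plane(c,[(318,134),(273,134),(363,134),(318,88),(318,180)],142))
for p in ((318,125),(330,134),(300,134),(318,150)): print(depthpt(c,*p))
print([ (u,c['range_z'][134,u].round(0)) for u in range(264,375,4)])
p=plane(c,[(318,134)],142)[0]; a=-60
robot.movep([p[0],p[1],185],down(a))
robot.move_straight([p[0],p[1],171],vel=60)
print(robot.sense()['time'],robot.sense()['force'])
g=robot.move_straight([p[0],p[1],152],vel=20,guard=18)
s=robot.sense();print(g,s['time'],s['tool_pos'],s['force'])
```

```text
[[617.54513695 222.05516807 142.        ]
 [601.21146007 250.4314734  142.        ]
 [634.03864159 193.75641935 142.        ]
 [644.87349312 237.89243476 142.        ]
 [588.74073936 205.36147929 142.        ]]
[622.9979351  225.21521968 141.99288362]
[621.91048793 214.5181726  142.43210135]
[610.99763413 233.38913405 141.94308983]
[607.7364044  216.37423635 143.18282377]
[(264, np.float32(397.0)), (268, np.float32(398.0)), (272, np.float32(391.0)), (276, np.float32(258.0)), (280, np.float32(260.0)), (284, np.float32(261.0)), (288, np.float32(261.0)), (292, np.float32(262.0)), (296, np.float32(262.0)), (300, np.float32(262.0)), (304, np.float32(260.0)), (308, np.float32(263.0)), (312, np.float32(261.0)), (316, np.float32(260.0)), (320, np.float32(261.0)), (324, np.float32(261.0)), (328, np.float32(262.0)), (332, np.float32(260.0)), (336, np.float32(262.0)), (340, np.float32(260.0)), (344, np.float32(262.0)), (348, np.float32(260.0)), (352, np.float32(261.0)), (356, np.float32(258.0)), (360, np.float32(388.0)), (364, np.float32(396.0)), (368, np.float32(398.0)), (372, np.float32(396.0))]
5.5917 [ 0.76878512 -0.5427957  -0.6184313 ]
True 6.3667 [617.7945167  222.11840711 155.24928179] [-0.49297767 -0.5269432  10.54394459]
```

Run:
```python
from h import *
import pickle
s=robot.sense(); p=s['tool_pos']; a=-60
p=np.array([617.55,222.06])
g=robot.move_straight([p[0],p[1],153],vel=10,guard=15)
robot.pause(0.2)
s=robot.sense();print(g,s['time'],s['tool_pos'],s['force'])
robot.move_straight([p[0],p[1],172],vel=40)
s=robot.sense();print(s['time'],s['tool_pos'],s['force'])
robot.move_straight([p[0],p[1],230],vel=150)
c=snap('scene'); crop(c,330,160,480,290,5,'sz3.png')
# view of holder: scale-side
a=-133; Q=np.array([545,-275,0])
robot.movep(Q+80*tz(a)+[0,0,230],down(a))
robot.grip(60)
robot.pause(0.2)
c=snap('wrist','w3.png'); pickle.dump(c,open('w3.pkl','wb')); print(c['s']['time'],c['s']['tool_pos'])
```

```text
True 6.775 [617.80956596 222.14422991 155.24470311] [-3.62413905 -1.51199623 11.73884994]
7.35 [617.33018474 221.98566316 171.73960086] [-0.61609849  0.31077374 -0.71155881]
10.825 [ 486.49460988 -220.42918163  229.99879368]
```

View pics/w3.png

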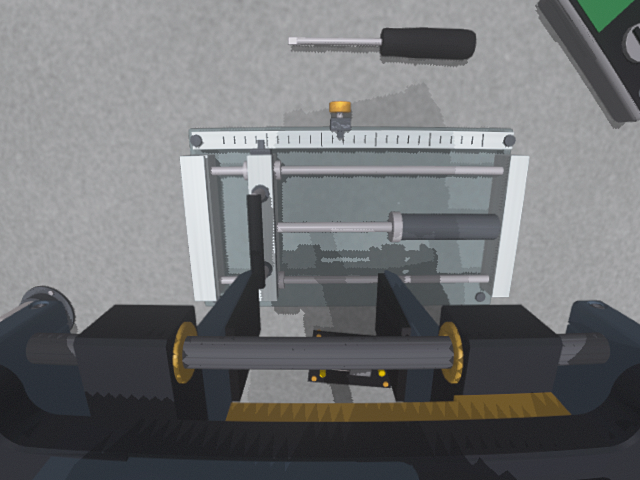

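View pics/sz3.png

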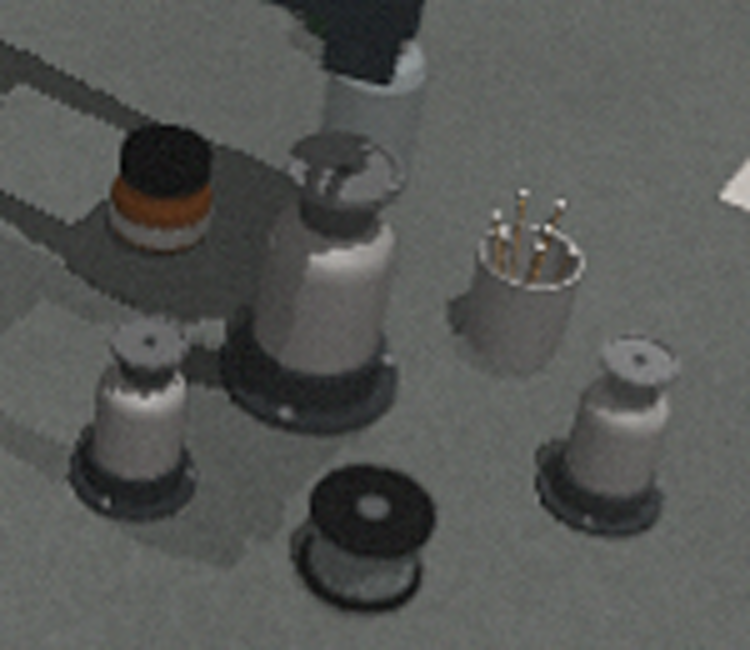

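The pump went to its stop: the tip stayed at z≈130 under a 12 N push and did not move further. It is back up, and its neighbours are unmoved. In the wrist view the index blade is at about (261,145), the pointer at about (341,130), and the handle bar runs from (255,195) to (258,288).

Run:
```python
from h import *
import pickle
c=pickle.load(open('w3.pkl','rb'))
crop(c,180,90,380,230,4,'w3z.png')
for n,(e) in {'bar':plane(c,[(195,148),(510,148)],31),'bar outer':plane(c,[(193,128),(512,128)],31),'idx':plane(c,[(261,145)],37),'ptr':plane(c,[(341,130)],37)}.items():
    print(n,e.round(1)); 
    if len(e)>1: print(np.degrees(np.arctan2(*(e[0]-e[1])[[1,0]])))
g=c['color'].max(2); m=((g<45)&(c['range_z']>0)).astype(np.uint8); m[:, :240]=0;m[:,285:]=0;m[:170]=0;m[275:]=0
for v in range(192,272,8): print(v,np.where(m[v])[0][[0,-1]] if m[v].any() else None)
```

```text
bar [[ 617.9 -189.    31. ]
 [ 417.5 -406.2   31. ]]
47.301566867617915
bar outer [[ 631.3 -201.    31. ]
 [ 431.1 -418.3   31. ]]
47.35337566325233
idx [[ 576.8 -236.4   37. ]]
ptr [[ 537.  -298.2   37. ]]
192 None
200 None
208 None
216 None
224 None
232 [261 261]
240 None
248 None
256 [262 262]
264 [262 263]
```

View pics/w3z.png

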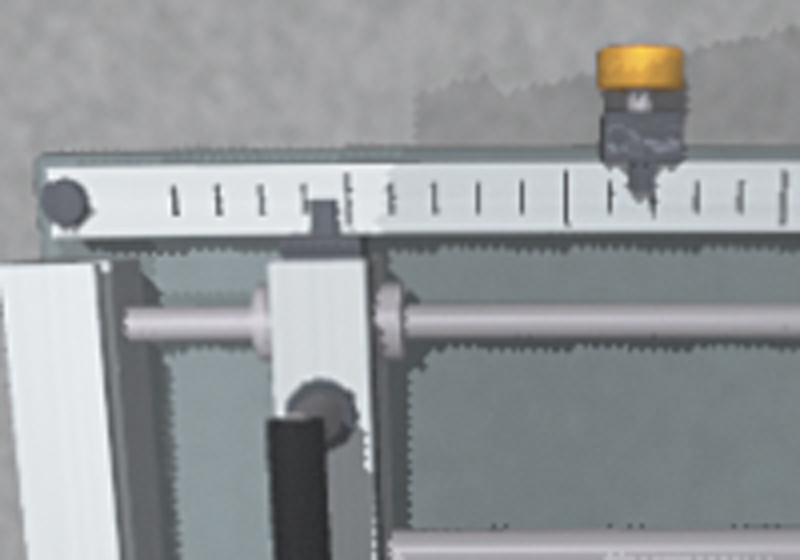

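Run:
```python
from h import *
import pickle
c=pickle.load(open('w3.pkl','rb'))
yaw=np.radians(47.33); xh=np.array([np.cos(yaw),np.sin(yaw)]); yh=np.array([-xh[1],xh[0]])
def show(n,uv,z): p=plane(c,[uv],z)[0]; print(n,p.round(1),'h:',(p[:2]@xh).round(1),(p[:2]@yh).round(1))
show('idx',(261.25,140.5),37);show('ptr',(340,140.5),37)
show('hL',(247,194.5),91);show('hR',(261.3,194.5),91)
show('hL2',(248,230),91);show('hR2',(262,230),91);show('hEnd',(254,288),91)
show('jawL',(247,170),50);show('jawR',(272,170),50)
show('jaw-yend',(260,156),50)
for v in (215,230,245,260):print([int(c['color'][v,u].max()) for u in range(240,272)])
for v in range(186,200,2): print(v,int(c['color'][v,254].max()))
print([ (v,int(c['color'][v,257].max())) for v in range(270,300,2)])
```

```text
idx [ 579.4 -239.4   37. ] h: 216.7 -588.3
ptr [ 530.8 -291.4   37. ] h: 145.5 -587.8
hL [ 552.5 -207.7   91. ] h: 221.8 -547.1
hR [ 544.8 -216.    91. ] h: 210.4 -547.0
hL2 [ 531.9 -187.6   91. ] h: 222.6 -518.2
hR2 [ 524.1 -195.9   91. ] h: 211.2 -518.2
hEnd [ 493.2 -154.7   91. ] h: 220.5 -467.5
jawL [ 568.9 -213.6   50. ] h: 228.5 -563.0
jawR [ 553.6 -229.8   50. ] h: 206.3 -562.8
jaw-yend [ 569.5 -230.6   50. ] h: 216.4 -575.1
[155, 155, 155, 156, 155, 158, 162, 106, 59, 51, 57, 56, 58, 60, 58, 60, 55, 55, 53, 53, 49, 57, 128, 132, 130, 128, 131, 130, 128, 128, 130, 129]
[157, 156, 156, 155, 155, 156, 159, 156, 101, 58, 50, 54, 58, 55, 57, 55, 54, 55, 52, 51, 51, 46, 64, 128, 130, 127, 129, 128, 127, 126, 128, 127]
[156, 155, 157, 155, 155, 155, 156, 157, 159, 95, 49, 53, 54, 56, 58, 58, 54, 54, 53, 53, 50, 47, 45, 82, 127, 128, 126, 129, 126, 124, 124, 125]
[156, 156, 154, 155, 156, 154, 152, 154, 156, 158, 89, 45, 45, 47, 50, 50, 49, 51, 48, 48, 46, 47, 43, 47, 101, 127, 129, 129, 128, 126, 122, 125]
186 200
188 108
190 102
192 113
194 122
196 55
198 57
[(270, 48), (272, 49), (274, 43), (276, 46), (278, 47), (280, 44), (282, 45), (284, 43), (286, 43), (288, 42), (290, 39), (292, 36), (294, 30), (296, 32), (298, 31)]
```

```bash
cat >> h.py <<'E'
yaw=np.radians(47.33); xh=np.array([np.cos(yaw),np.sin(yaw)]); yh=np.array([-xh[1],xh[0]])
A=47.33-180
def W(x,y,z): return np.r_[x*xh+y*yh,z]
E
python3 - <<'E'
from h import *
import pickle
robot.movep(W(216.8,-506,140),down(A))
print(robot.move_straight(W(216.8,-506,91),vel=80,guard=10), robot.sense()['force'])
robot.grip(0,40)
s=robot.sense();print(s['time'],s['finger_gap'],s['force'],s['tool_pos'],W(216.8,-506,91))
c=snap('wrist'); crop(c,150,40,450,240,2.6,'w4.png')
E
```

```text
False [-0.75361338  1.13353254  0.02450278]
12.9417 11.057225813073988 [3.53004064 4.16933232 0.67134444] [ 519.20684389 -183.33440974   91.00971545] [ 518.98797801 -183.54759243   91.        ]
```

View pics/w4.png

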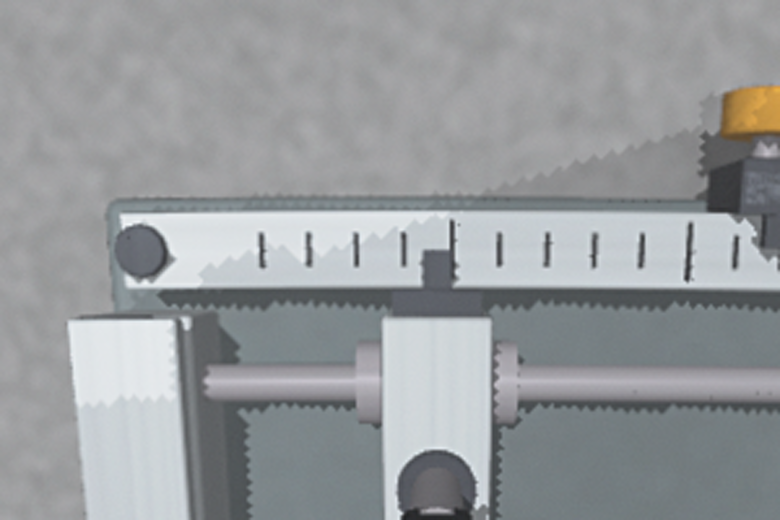

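Run:
```python
from h import *
import pickle
robot.move_straight(W(216.8-68,-506,91),vel=50)
robot.pause(0.3)
c=snap('wrist'); pickle.dump(c,open('w5.pkl','wb')); crop(c,240,70,400,190,5,'w5.png')
s=c['s'];p=s['tool_pos'];print(s['time'],s['finger_gap'],s['force'],s['force'][:2]@xh,p[:2]@xh,p[:2]@yh,p[2])
```

```text
14.8 10.946425833386293 [ 5.82551805  9.04629678 -0.24222414] 10.599856010241968 149.5455382311213 -505.9340322286865 91.01967341282966
```

View pics/w5.png

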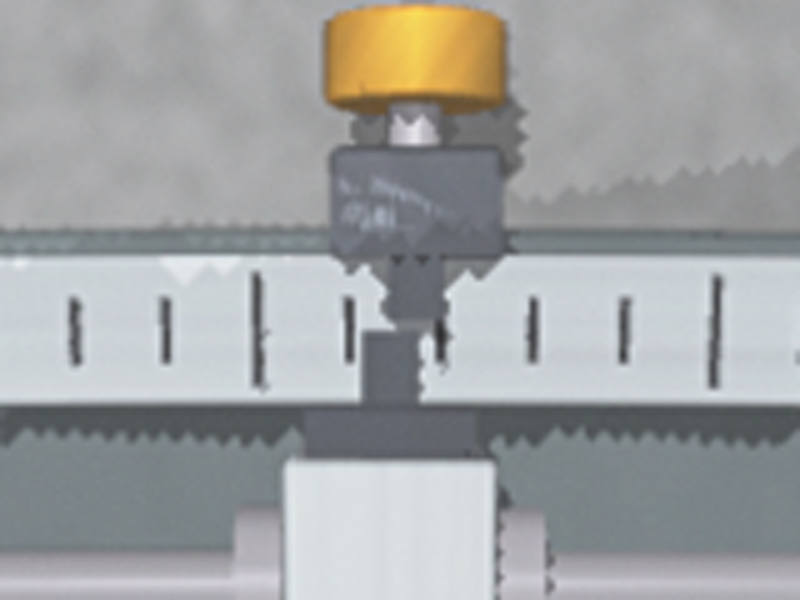

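Run:
```python
from h import *
import pickle
robot.move_straight(W(216.8-70.75,-506,91),vel=20)
robot.pause(0.3)
c=snap('wrist'); pickle.dump(c,open('w6.pkl','wb')); cv2.imwrite('pics/w6.png',cv2.resize(c['color'][110:160,290:350],None,fx=12,fy=12,interpolation=cv2.INTER_CUBIC))
s=c['s'];p=s['tool_pos'];print(s['time'],s['finger_gap'],s['force'],p[:2]@xh)
for v in range(120,153,2): print(v,[int(x) for x in c['color'][v,300:336].max(1)])
```

```text
15.4333 11.257035507792377 [5.88416558 9.79962854 0.20761411] 146.78954237737082
120 [124, 112, 110, 121, 117, 112, 112, 115, 125, 126, 116, 113, 114, 111, 112, 115, 114, 116, 113, 114, 112, 113, 114, 112, 111, 112, 111, 111, 110, 111, 109, 113, 111, 112, 106, 96]
122 [219, 214, 208, 146, 126, 124, 125, 136, 127, 127, 130, 130, 119, 109, 106, 113, 114, 113, 107, 80, 107, 115, 114, 116, 127, 127, 127, 125, 127, 128, 126, 128, 123, 122, 149, 209]
124 [212, 213, 217, 206, 147, 137, 199, 220, 208, 148, 127, 127, 116, 113, 111, 112, 113, 114, 114, 115, 115, 113, 113, 119, 128, 127, 125, 148, 202, 140, 121, 122, 148, 204, 217, 214]
126 [213, 214, 214, 215, 217, 216, 215, 215, 216, 219, 215, 152, 114, 108, 110, 111, 110, 113, 115, 114, 115, 113, 113, 115, 125, 145, 210, 217, 216, 215, 209, 211, 216, 214, 212, 212]
128 [215, 215, 218, 218, 216, 217, 217, 216, 216, 216, 220, 224, 149, 110, 108, 111, 113, 111, 113, 115, 115, 113, 110, 127, 219, 222, 217, 214, 213, 214, 213, 214, 213, 213, 214, 214]
130 [214, 216, 219, 182, 92, 108, 209, 218, 215, 217, 216, 149, 114, 109, 110, 111, 113, 111, 11
[... 1404 characters left out ...]
16, 215, 216, 216, 219, 223, 146, 108, 107, 110, 110, 111, 113, 113, 112, 110, 108, 122, 191, 221, 216, 215, 215, 215, 214, 215, 214, 214, 214, 214]
148 [219, 219, 218, 220, 219, 220, 220, 217, 220, 220, 223, 225, 147, 107, 107, 111, 111, 111, 111, 112, 113, 110, 107, 119, 181, 224, 221, 219, 219, 220, 218, 218, 218, 217, 218, 218]
150 [155, 153, 151, 152, 151, 150, 152, 153, 152, 151, 153, 153, 118, 103, 105, 104, 106, 105, 105, 106, 106, 107, 105, 114, 154, 154, 153, 150, 152, 152, 153, 152, 152, 153, 155, 155]
152 [94, 107, 108, 107, 109, 109, 110, 108, 108, 108, 107, 108, 105, 104, 105, 104, 103, 105, 105, 106, 106, 104, 105, 102, 103, 102, 99, 100, 100, 100, 100, 101, 101, 100, 102, 91]
```

View pics/w6.png

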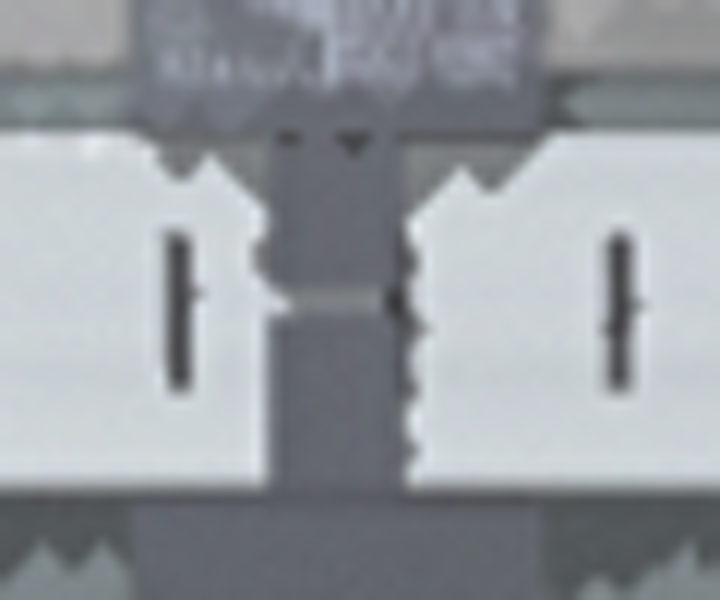

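The blade edges coincide: both left edges are at column 312 and both right edges at column 323. I'll check for drift, then hand in.

Run:
```python
from h import *
robot.pause(0.8)
c=snap('wrist'); s=c['s']; print(s['time'],s['finger_gap'],s['force'],s['tool_pos'][:2]@xh)
for v in (128,144,146): print([int(x) for x in c['color'][v,308:328].max(1)])
crop(snap('top'),170,150,470,340,2.6,'t7.png')
robot.finish_job()
```

```text
16.2833 10.702083578976438 [7.22737085 9.3072042  0.11218287] 146.79629570205188
[215, 215, 220, 225, 148, 111, 109, 111, 112, 112, 114, 114, 113, 112, 111, 128, 219, 222, 216, 214]
[214, 215, 218, 221, 145, 108, 107, 111, 110, 110, 112, 114, 114, 114, 108, 133, 220, 220, 215, 214]
[216, 216, 218, 223, 145, 108, 105, 110, 111, 111, 111, 112, 111, 111, 106, 120, 191, 221, 217, 215]
the job is handed in; nothing more can be done
```

View pics/t7.png

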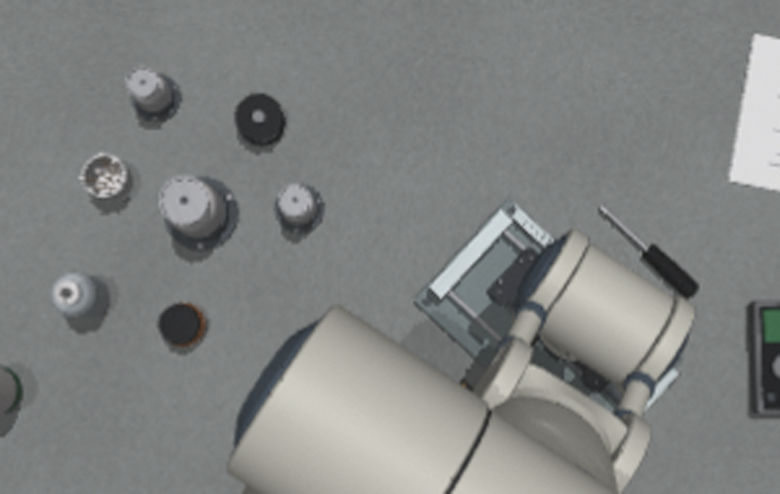

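The pump has been pressed and is back up, and the gripper is holding the jaw open at the pointer. I handed the job in at about 16.4 s on the robot's clock.

- **Pump:** I pressed the dish of the largest dispenser down to its firm stop. The fingertips stopped at about 130 mm and held there under a 12 N push. I then raised the arm, and a scene picture showed the dish back up.
- **Jaw:** I pinched the bar handle at 40 N and pulled it about 70 mm until the two blades lined up. In the wrist picture their edges match to about 0.1 pixel, which is about 0.1 mm. A second picture 0.8 s later showed no drift, with the spring pulling about 11–12 N and the fingers still closed on the bar.
- **Other things on the bench:** In the final top view the visible neighbours stand where they were. The arm hid the circuit board, and the drink bottle was only partly in that view, so I did not check either one afterwards.

One reading disagreed slightly: the finger gap read 10.7–11.3 mm on the 12 mm bar. The pictures and the spring force both show the bar is held. No check failed.

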